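# Pump up the glass suction lifter

### The job

The suction lifter standing on the green glass sheet has lost its vacuum. Press its blue pump plunger down with the fingertips and let it spring all the way back up, stroke after stroke, until the red indicator pin beside it has popped fully out and shows its green foot, then move the robot's hand clear. Do not lift, tip or drag the lifter, do not touch the pin, and leave the glass sheet and the spool, cutter and nugget on it where they are.

Things in the scene. Friction and masses are not known exactly. Their poses are not given: they have to be found in the camera images.
- lifter: hand pump suction lifter, about 0.9 kg, loose, standing on the glass sheet: black rubber cup 120 mm across, aluminium flange, grey pump block 84x36 mm whose top is 64 mm over the foot, black carrying handle (62 mm high to its bar's centre, bar 12 mm thick, along the lifter's y at x = -36 mm). Origin: centre of the cup's underside, on the plunger's axis. z up; the indicator pin stands 48 mm from the plunger along the lifter's +x
- plunger_top (a point): centre of the top of the blue mushroom plunger head (28 mm across with a flat middle about 20 mm across, 14 mm thick); moves with the plunger; 112 mm over the lifter's foot when up, so 118 mm over the table
- plunger (a joint): plunger travel in m: 0 = up (rest), 0.014 = fully down. A spring returns it by itself: it takes about 5 N to start it and 11 N to hold it fully down
- pin (a joint): how far the indicator pin stands out, in m: 0 = right in, 0.047 to 0.048 = fully out (stops at 0.050). It starts between 0 and 0.024. It keeps its place between strokes; each full stroke raises it about 8 mm (now and then more on the first), and it rises while the plunger springs back, not while it is pressed. Strokes shorter than about 10 mm, or without a full return, may not raise it. Further strokes after fully out do nothing
- pin_tip (a point): centre of the top of the indicator pin's red cap (cap 13 mm across, 6 mm thick, on a red shaft 8 mm across with a green band at its foot that shows only when the pin is fully out). 77 mm over the lifter's foot with the pin right in, 125 mm with it fully out, which is higher than the plunger head
- pin_cap: the visible indicator pin (cap and shaft) itself, not to be touched; origin: underside of the cap, 6 mm below pin_tip
- pane: loose opaque green glass sheet, 210 mm (its x) by 280 mm (its y), 6 mm thick, lying on the table; origin: centre of its underside
- solder_spool: bystander: solder spool, 62x92x40 mm, standing on the other half of the glass sheet; origin: middle of its underside
- glass_cutter: bystander: slim glass cutter, 11x154x11 mm, lying along the far edge of the glass sheet; origin: middle of its underside
- nugget: bystander: amber glass nugget, 26 mm across, 10 mm high, near the front edge of the glass sheet; origin: middle of its underside

How it is judged:
On the way, in this order (a step that is already met when the one before it is completed fails the run):
1. the plunger is pressed at least 9 mm down (value of joint plunger above 0.009 m), for 0.02 s.
2. the pin has come at least 36 mm out (value of joint pin above 0.036 m), for 0.1 s.
At the end, for the whole second after the job is handed in: The indicator pin stands at least 45 mm out, the plunger is back up (within 2 mm), and the lifter stands upright and still on the glass sheet; the lifter, the sheet and the three bystanders are each within 25 mm of where they began (value of joint pin above 0.045 m and value of joint plunger below 0.002 m and angle between lifter's own z axis and vertical below 0.05 rad and distance of each of lifter, pane, solder_spool, glass_cutter, nugget from where it was at the start of the episode below 0.025 m and z of lifter in the frame of pane below 0.009 m and linear speed of lifter below 0.01 m/s); the robot touches nothing.
It fails at once if the lifter is lifted, or dragged more than 25 mm from where it stood (distance of lifter from where it was at the start of the episode above 0.025 m or z of lifter in the frame of pane above 0.014 m).
It fails at once if the lifter is tipped (angle between lifter's own z axis and vertical above 0.15 rad).
It fails at once if the robot pushes or pulls the indicator pin itself (contact force between any of the fingers, the arm and pin_cap above 0.8 N).
It fails at once if the glass sheet is shifted more than 25 mm (distance of pane from where it was at the start of the episode above 0.025 m).
It fails at once if the spool, the cutter or the nugget is moved more than 25 mm (distance of any of solder_spool, glass_cutter, nugget from where it was at the start of the episode above 0.025 m).
It also fails if it takes over 45 s, if anything falls off the work surface, if the arm or the gripper's body presses on something with over 40 N, if the wrist force passes 120 N, or if a joint passes its speed limit or range.

### The arm

A 6-joint arm with a two-finger parallel gripper is mounted at the origin on a cart in front of the work surface, level with it; the furniture and walls round the work are solid. World frame = base frame: x ahead of the robot, y to its left, z up, the work surface at z = 0. Lengths are in m, angles in rad, forces in N, time in s.
With the tool pointing down it reaches from about 0.375 to 0.975 m from the base axis. Payload 3.8 kg.
Tool frame: the origin (TCP) lies midway between the tips of the shut fingers; the grasp point (between the pads) lies arm.pinch_z behind it (arm.pinch_z is the distance from the TCP to the grasp point, in m); z points along the fingers, y is the direction in which the jaws open and shut (so a half turn about z gives the same grasp; the last joint's range is limited). The gripper opens to 88 mm and grips with 3 to 60 N. Pads are 18 mm wide; open, the fingers measure 123 mm over their backs; the gripper's body (75 mm by 187 mm) begins 45 mm behind the grasp point.
Start: joints at [1.101, 0.264, 1.604, -0, 1.274, -0.037], TCP at [0.283, 0.613, 0.208] pointing down, gripper open.
Joint ranges: [-2.63, 2.63], [-0.94, 2.18], [0.31, 2.57], [-1.31, 4.45], [0, 2.66], [-2.55, 2.55]. Speed limits (rad/s): [2.57, 2.57, 3.14, 3.14, 3.14, 3.14].

### API

Orientations are given as a unit quaternion [x, y, z, w].
In Python, from cell import monitor, imaging, sign_off, arm gives the robot as it stands.
- The arm moves only by the tool servo_tool, never from a script. Its argument "increments" is a list of rows, each a list of 3 entries, a list of its own where there are three numbers: the shift along the tool's x, y, z in m, then the turn about the tool's z in degrees, then the opening, from 0 (shut) to 1 (fully open). A call has 1 to 20 rows; each row shifts and turns the commanded pose from where the row before left it, along the tool's axes as they then stand; what a row does not reach is not made up. A row lasts 1/10 s, in which the tool goes at most 50 mm and 8.59 degrees, less where a joint would pass 70% of its speed; a pose out of reach is approached as far as the arm can. A call is refused whole if a number of a shift passes 0.05 or a number of a turn 8.59, either way. A call with a gripper value outside its range is refused whole. The fingers move at their own pace and stop on an object; "grip_force" is the grip in N (left out, the last holds). Time passes only in rows, so rows that do not move let the fingers close. It gives the time, the measured TCP pose, the force and the opening at its end, in the units of the state.
- monitor.get_state(): the state, without advancing time (a new reading comes with each control period).
- imaging.grab_frame(name): name is "scene" or "top" or "wrist"; returns the picture (400x640x3 uint8, blue, green, red); there is no depth.
- imaging.camera_info(name): a dict with "intrinsics" (3x3 intrinsics, pixels), "distortion" ([k1, k2, p1, p2, k3] as OpenCV has them; the pictures are not rectified), "R" (3x3) and "t" (3): a world point X has camera coordinates R X + t. Camera axes: x right, y down, z forward; pixel columns grow to the right and rows downward; lengths in m; the calibration is good to about 2 mm. A picture is of the moment at which its call begins: read the wrist's pose just before it. camera_info takes no time and is no camera call; for the wrist camera it gives the pose at the moment of the call.
- sign_off(): hands the job in, once; it reports no verdict.
Trained networks look in the newest picture that a camera, given by its name, has taken for a name from the list of things; names that differ only in an ending like _2 or _b are one class to them, and where a whole thing is asked for, a point or a joint stands for the part that bears it (a point fixed in the world has none). Each returns a list of dicts, best first, with "conf" (0 to 1); they miss things now and then, are a little off and sometimes report something else, mostly with a low value. They report only what shows in the picture. A call takes as long as a camera call.
- imaging.search_frame(camera, name): "rect" ([centre column, centre row, width, height] in pixels, round what is visible of it).
The state is a dict: "t": time; "joint_positions": joint angles; "dq": joint speeds; "effort": joint torques, N m; "position": TCP position; "tool_rot": TCP orientation; "force": force on the tool from outside, world axes, zero at the start; "torque": the same for the moment, N m; "finger_gap": finger opening in m.
Only numpy, scipy, OpenCV 4.12 (cv2) and the standard library are available. Lean on these libraries where they do the work, as an engineer would, in place of code of your own. Each camera call takes 0.05 s, during which the arm holds its last target.

## Working session

There is one attempt and no reset: what is moved stays moved. The work goes in short steps, Python scripts to look and compute and a tool call to move; the robot and the scene stay as the last step left them, time stands still between calls to the robot, and variables do not carry over. Pictures are saved under pics/ and viewed, and the job is handed in when it is done.

Besides the shell and the picture viewer there is one more tool, called after "Emit:" as name(argument=value, ...) on one line, values as JSON. servo_tool: Moves the arm, as the interface text tells. Its arguments: {"type":"object","properties":{"increments":{"type":"array","items":{"type":"array"}},"grip_force":{"type":"number"}},"required":["increments"]}

```bash
mkdir -p pics; cat > h.py <<'E'
import numpy as np, cv2
from cell import monitor, imaging, sign_off, arm
def ci(c):
    d=imaging.camera_info(c); return [np.array(d[k],float) for k in("intrinsics","distortion","R","t")]
def ray(c,uv,info=None):
    K,D,R,t=info or ci(c)
    p=cv2.undistortPoints(np.array([[uv]],float),K,D)[0,0]
    return -R.T@t, R.T@np.array([p[0],p[1],1.])
def atz(c,uv,z,info=None):
    o,d=ray(c,uv,info); return o+d*(z-o[2])/d[2]
def proj(c,X):
    K,D,R,t=ci(c); return cv2.projectPoints(np.array([X],float),cv2.Rodrigues(R)[0],t,K,D)[0][0,0]
E
python3 - <<'E'
from h import *
s=monitor.get_state(); print(s['t'],s['position'],s['tool_rot'],s['force'],arm.pinch_z)
for c in("scene","top"):
    cv2.imwrite(f"pics/{c}0.png",imaging.grab_frame(c))
    for n in("lifter","plunger_top","pin_tip","pin_cap","solder_spool","plunger"):
        r=imaging.search_frame(c,n)
        print(c,n,[(np.round(x['rect'],1).tolist(),round(x['conf'],2)) for x in r[:2]])
E
```

```text
0.0 [0.28276072 0.61207459 0.20638727] [ 2.14726105e-01  9.76673681e-01 -1.06886269e-03 -2.79375652e-04] [-0.6506744   0.27692917 -0.3607725 ] 0.0187
scene lifter [([286.1, 262.8, 68.1, 83.9], 0.7), ([324.9, 279.8, 198.9, 111.6], 0.63)]
scene plunger_top [([284.4, 232.0, 14.5, 25.2], 0.82)]
scene pin_tip []
scene pin_cap [([299.5, 226.9, 6.3, 9.3], 0.43)]
scene solder_spool [([347.4, 249.2, 34.5, 34.6], 0.71)]
scene plunger [([283.0, 230.7, 14.7, 20.3], 0.51)]
top lifter [([269.9, 253.2, 67.7, 66.1], 0.56)]
top plunger_top [([270.1, 246.1, 12.7, 18.4], 0.49)]
top pin_tip []
top pin_cap []
top solder_spool [([341.1, 245.4, 40.8, 32.9], 0.55)]
top plunger [([268.5, 248.3, 14.7, 14.6], 0.6)]
```

```bash
python3 - <<'E'
import cv2
a=cv2.imread("pics/scene0.png");b=cv2.imread("pics/top0.png")
cv2.imwrite("pics/s_full.png",a)
cv2.imwrite("pics/s_c.png",cv2.resize(a[190:340,210:440],None,fx=3.4,fy=3.4,interpolation=2))
cv2.imwrite("pics/t_c.png",cv2.resize(b[190:310,210:400],None,fx=4,fy=4,interpolation=2))
E
```

```text
(no output)
```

View pics/s_full.png

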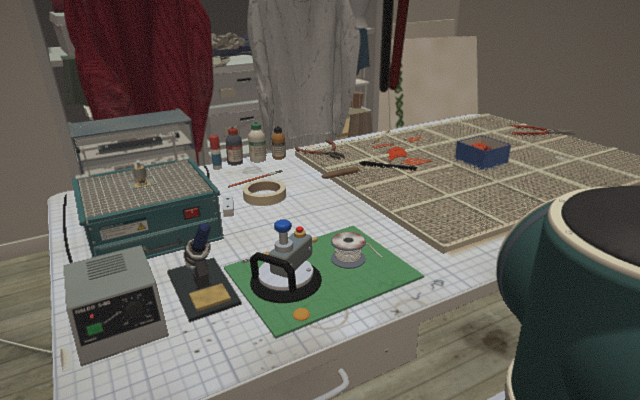

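View pics/s_c.png

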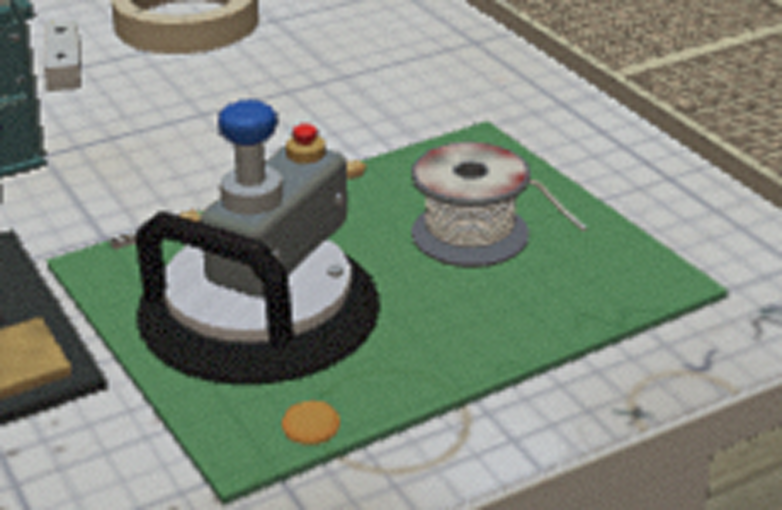

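View pics/t_c.png

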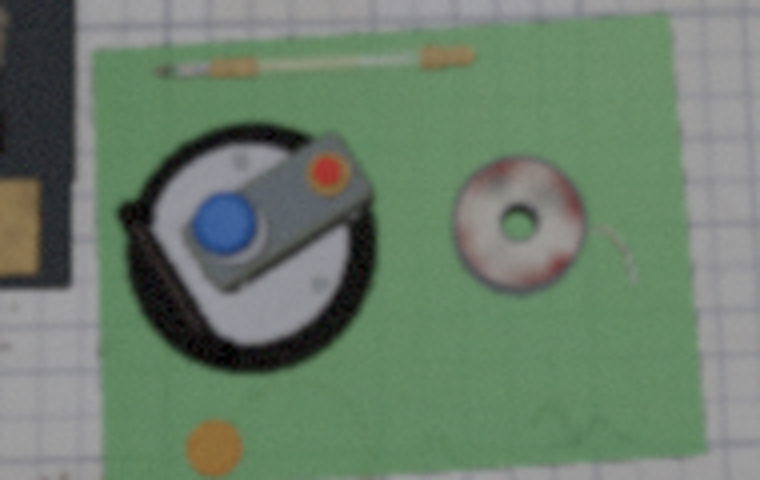

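View pics/top0.png

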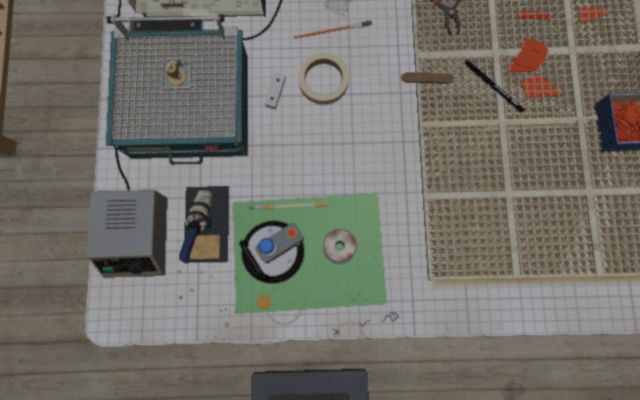

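```bash
python3 - <<'E'
from h import *
def tri(uvs):
    A=[];b=[]
    for c,uv in uvs:
        o,d=ray(c,uv); d/=np.linalg.norm(d); P=np.eye(3)-np.outer(d,d); A.append(P);b.append(P@o)
    return np.linalg.lstsq(np.vstack(A),np.hstack(b),rcond=None)[0]
cap=(266.25,246.0)
print("head mid tri",tri([("top",cap),("scene",(282.6,225.9))]), "top z.113",atz("top",cap,.113),"scene",atz("scene",(282.6,225.9),.111))
pt=(291.8,232.8); ps=(210+305/3.4,190+131/3.4)
print("pin tri",tri([("top",pt),("scene",ps)]))
print("cup centre", atz("top",(210+252/4,190+248/4),.008))
print("spool top", atz("top",(210+519/4,190+225/4),.046))
for z in(.083,.1):print(z,atz("top",pt,z),atz("scene",ps,z))
for c in("top","scene"): K,D,R,t=ci(c); print(c,-R.T@t)
E
```

```text
head mid tri [0.47706945 0.0396372  0.10972064] top z.113 [0.47673636 0.03927503 0.113     ] scene [0.47487536 0.04053068 0.111     ]
pin tri [ 0.50203088 -0.00178394  0.08136017]
cup centre [0.47629141 0.03920026 0.008     ]
spool top [ 0.4800397  -0.08585048  0.046     ]
0.083 [ 0.50188987 -0.00176456  0.083     ] [ 0.49924896 -0.00062786  0.083     ]
0.1 [ 0.4996427  -0.00292801  0.1       ] [0.47148388 0.01255871 0.1       ]
top [ 0.38773491 -0.06086749  0.94659126]
scene [-0.11285946  0.29008302  0.45778169]
```

Emit:
servo_tool(increments=[[[0,0,-0.03],0,0],[[-0.0208,-0.0219,-0.005],0,0],[[-0.0208,-0.0219,0],0,0],[[-0.0208,-0.0219,0],0,0],[[-0.0208,-0.0219,0],0,0],[[-0.0208,-0.0219,0],0,0],[[-0.0208,-0.0219,0],0,0],[[-0.0208,-0.0219,0],0,0],[[-0.0208,-0.0219,0],0,0],[[-0.0208,-0.0219,0],0,0],[[-0.0208,-0.0219,0],0,0],[[-0.0208,-0.0219,0],0,0],[[-0.0208,-0.0219,0],0,0],[[-0.0208,-0.0219,0],0,0],[[-0.0208,-0.0219,0],0,0],[[-0.0208,-0.0219,0],0,0],[[-0.0208,-0.0219,0],0,0],[[-0.0208,-0.0219,0],0,0],[[-0.0208,-0.0219,0],0,0],[[-0.0208,-0.0219,0],0,0]], grip_force=20)

```text
t: 2.7
position: [0.4676, 0.0681, 0.243]
tool_rot: [0.215, 0.977, 0.0, 0.0]
force: [-0.7, -0.2, -0.6]
finger_gap: 0.0006
```

Emit:
servo_tool(increments=[[[-0.0208,-0.0219,0],0,0],[[0,0,0],8.5,0],[[0,0,0],8.5,0],[[0,0,0],8.5,0],[[0,0,0],8.5,0],[[0,0,0.02],0,0],[[0,0,0.02],0,0],[[0,0,0],0,0],[[0,0,0],0,0]])

```text
t: 3.6
position: [0.4768, 0.0407, 0.2028]
tool_rot: [0.491, 0.871, -0.0, -0.0]
force: [-0.1, -0.7, 1.3]
finger_gap: 0.0002
```

```bash
python3 - <<'E'
from h import *
s=monitor.get_state(); print(s['t'],s['position'],s['tool_rot'],s['force'],s['finger_gap'],s['joint_positions'])
from scipy.spatial.transform import Rotation as Ro
R=Ro.from_quat(s['tool_rot']).as_matrix();print(R)
dw=np.array([.4763,.0395,.128])-s['position'];print("tool delta",R.T@dw)
w=imaging.grab_frame("wrist");a=imaging.grab_frame("scene");b=imaging.grab_frame("top")
cv2.imwrite("pics/w1.png",w)
cv2.imwrite("pics/s1.png",cv2.resize(a[130:340,180:440],None,fx=3,fy=2.85,interpolation=2))
cv2.imwrite("pics/t1.png",cv2.resize(b[190:310,210:400],None,fx=4,fy=4,interpolation=2))
K,D,R,t=ci("wrist");print(-R.T@t, proj("wrist",[.4763,.0395,.118]),proj("wrist",[.502,-.002,.083]))
E
```

```text
3.6 [0.47680419 0.04065814 0.20280562] [ 4.90891967e-01  8.71220388e-01 -1.72993153e-04 -2.88326663e-04] [-0.07184958 -0.66808818  1.27572159] 0.00024348535411043433 [ 3.30060542e-02 -1.10446246e-01  2.01461383e+00  4.06058878e-06
  1.23809754e+00 -5.11564995e-01]
[[-5.18049988e-01  8.55350079e-01 -6.72234032e-04]
 [ 8.55350279e-01  5.18050094e-01 -1.83558382e-05]
 [ 3.32550236e-04 -5.84504808e-04 -9.99999774e-01]]
tool delta [-0.00075429 -0.00098751  0.07480597]
[0.44010125 0.10549358 0.37987837] [311.78679058 195.55951727] [312.91355256 235.79663098]
```

View pics/w1.png

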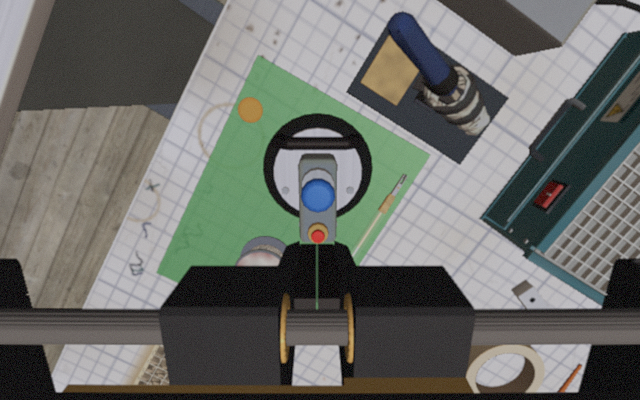

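View pics/s1.png

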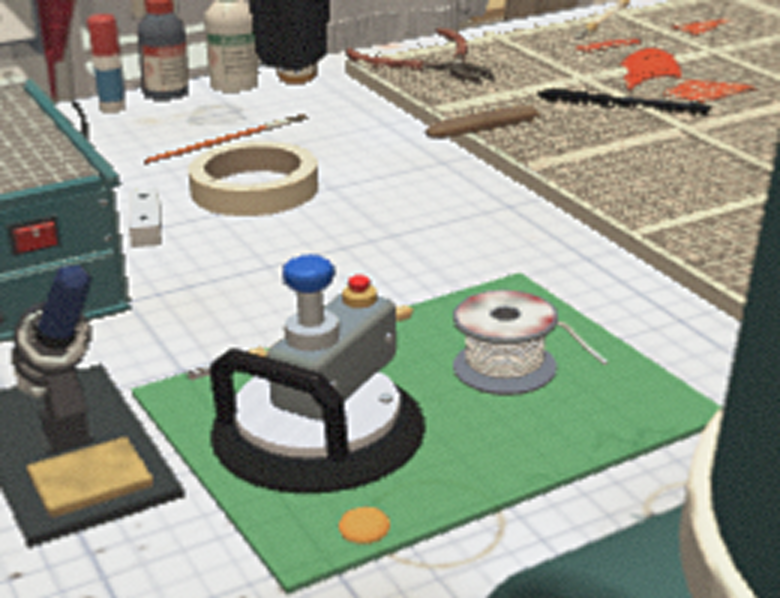

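```bash
python3 - <<'E'
from h import *
s=monitor.get_state()
print(proj("scene",s['position']),proj("top",s['position']),proj("wrist",s['position']), ci("wrist")[0])
a=atz("wrist",(318,195),.116);print(a, atz("wrist",(317.5,236),.083))
E
```

```text
[278.3894845  170.28715187] [257.96586813 238.95004142] [313.65136649 238.46194342] [[345.59619114   0.         316.52667008]
 [  0.         345.59619114 199.405852  ]
 [  0.           0.           1.        ]]
[0.48055753 0.04194815 0.116     ] [5.05738236e-01 2.61714962e-05 8.30000000e-02]
```

View pics/t1.png

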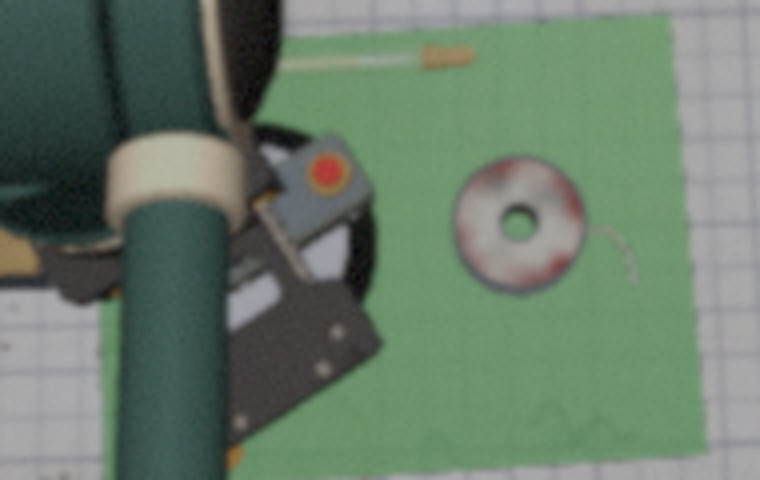

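```bash
python3 - <<'E'
from h import *
a=imaging.grab_frame("scene");w=cv2.imread("pics/w1.png")
x=cv2.resize(a[90:250,220:360],None,fx=4,fy=3.7,interpolation=2)
y=cv2.resize(w[160:330,240:400],None,fx=3.5,fy=3.5,interpolation=2)
cv2.imwrite("pics/s2.png",x);cv2.imwrite("pics/w2.png",y)
p=monitor.get_state()['position']
for dz in(0,.01,.02,.03,.05):print(dz,proj("scene",p+[0,0,dz]),proj("wrist",p+[0,0,dz]))
E
```

```text
0 [278.38369926 170.31271652] [313.70896078 238.48178012]
0.01 [278.00196299 164.03272584] [313.59351187 246.04854055]
0.02 [277.61460133 157.6704543 ] [313.46516619 254.46254773]
0.03 [277.22147096 151.22393832] [313.32164141 263.87411087]
0.05 [276.41730478 138.0699681 ] [312.9768842  286.49201239]
```

View pics/s2.png

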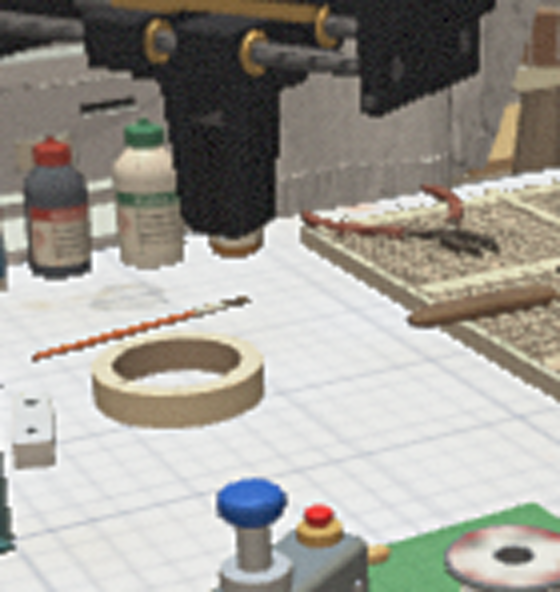

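View pics/w2.png

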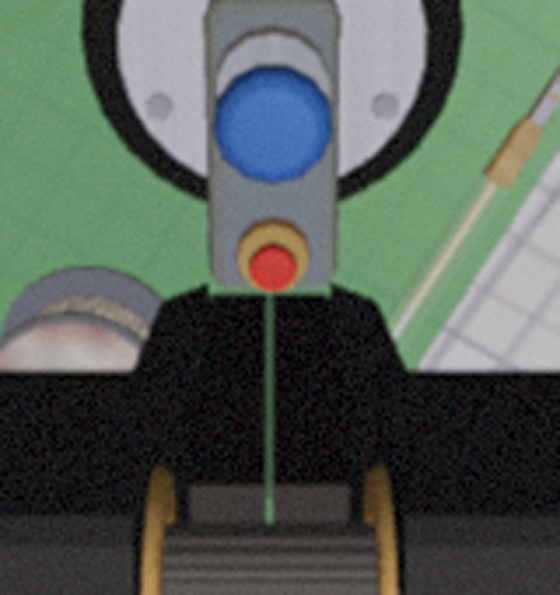

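Emit:
servo_tool(increments=[[[0,0,0.022],0,0],[[0,0,0.022],0,0],[[0,0,0.021],0,0],[[0,0,0],0,0],[[0,0,0],0,0]])

```text
t: 4.3
position: [0.4773, 0.0407, 0.1383]
tool_rot: [0.491, 0.871, 0.0, 0.0]
force: [0.0, 0.4, 0.5]
finger_gap: 0.0005
```

```bash
python3 - <<'E'
from h import *
a=imaging.grab_frame("scene");w=imaging.grab_frame("wrist")
x=cv2.resize(a[140:260,220:360],None,fx=5,fy=5,interpolation=2)
y=cv2.resize(w[100:330,200:440],None,fx=2.5,fy=2.5,interpolation=2)
cv2.imwrite("pics/s3.png",x);cv2.imwrite("pics/w3.png",y)
s=monitor.get_state();p=s['position'];print(p,s['force'])
for dz in(0,.01,.02,.03,.05):print(dz,proj("scene",p+[0,0,dz]),proj("wrist",p+[0,0,dz]))
E
```

```text
[0.47834228 0.0407136  0.13941528] [0.48360399 0.13201644 0.5619198 ]
0 [280.61282786 208.94392896] [313.68268678 238.47898043]
0.01 [280.2637862  203.15479231] [313.57388685 246.04939632]
0.02 [279.9099295  197.29463675] [313.45293685 254.46737176]
0.03 [279.55114274 191.36188345] [313.31768738 263.88325288]
0.05 [278.81829934 179.27200386] [312.99282954 286.51100727]
```

View pics/s3.png

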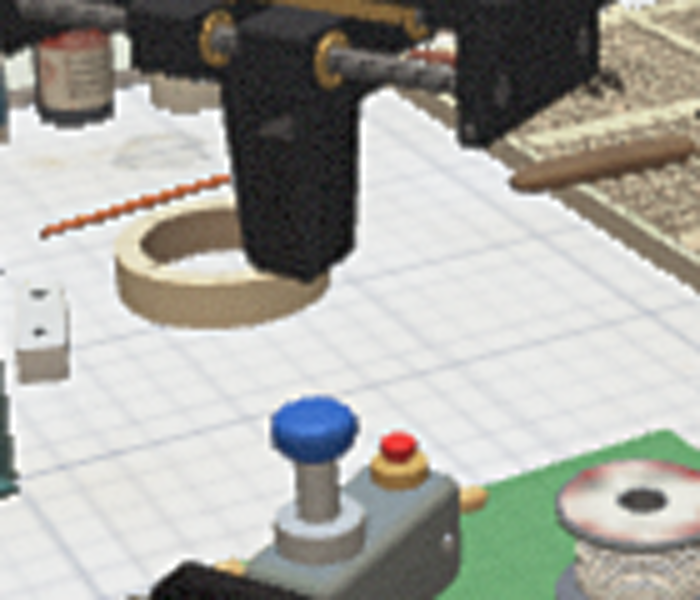

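View pics/w3.png

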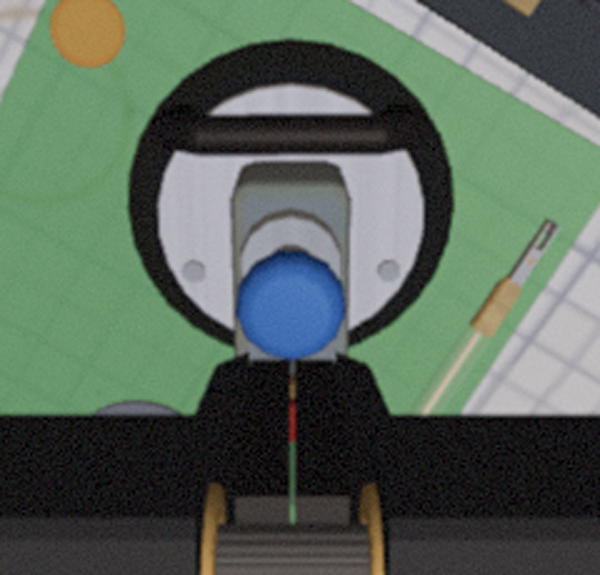

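Emit:
servo_tool(increments=[[[0,0,0.01],0,0],[[0,0,0.008],0,0],[[0,0,0],0,0]])

```text
t: 4.7
position: [0.4759, 0.0406, 0.1183]
tool_rot: [0.491, 0.871, -0.001, -0.001]
force: [0.0, 0.3, -0.6]
finger_gap: 0.0005
```

Emit:
servo_tool(increments=[[[0,0,0.004],0,0],[[0,0,0],0,0]])

```text
t: 4.9
position: [0.4766, 0.0407, 0.1151]
tool_rot: [0.491, 0.871, -0.0, -0.0]
force: [-0.8, 0.2, 0.3]
finger_gap: 0.0007
```

```bash
python3 - <<'E'
from h import *
a=imaging.grab_frame("scene");w=imaging.grab_frame("wrist")
x=cv2.resize(a[140:260,220:360],None,fx=5,fy=5,interpolation=2)
y=cv2.resize(w[100:330,200:440],None,fx=2.5,fy=2.5,interpolation=2)
cv2.imwrite("pics/s4.png",x);cv2.imwrite("pics/w4.png",y)
s=monitor.get_state();p=s['position'];print(p,s['force'])
E
```

```text
[0.47700752 0.04067162 0.11564434] [ 0.52871053  0.25463768 -0.16939118]
```

View pics/s4.png

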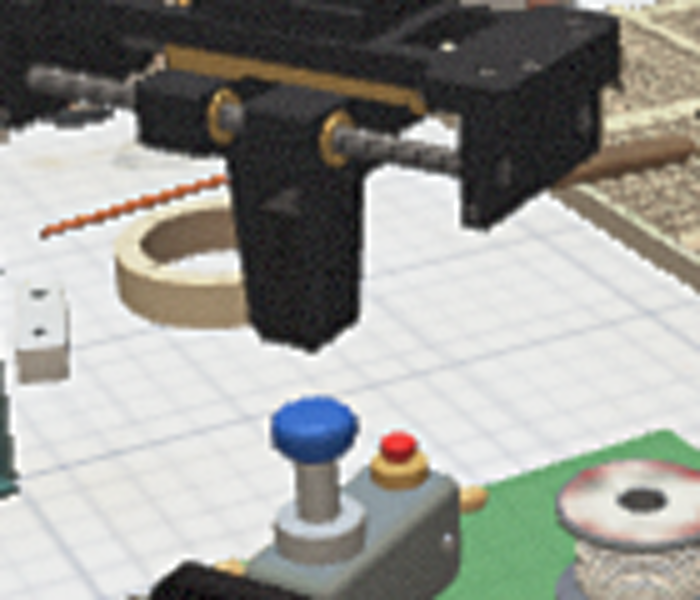

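View pics/w4.png

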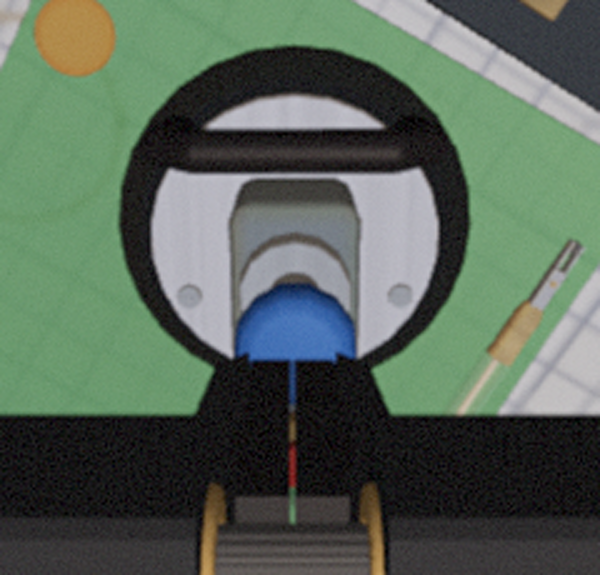

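Emit:
servo_tool(increments=[[[-0.0015,0,0.006],0,0],[[0,0,0.006],0,0],[[0,0,0],0,0]])

```text
t: 5.3
position: [0.4769, 0.0393, 0.1025]
tool_rot: [0.491, 0.871, -0.001, -0.001]
force: [0.2, 0.2, 0.5]
finger_gap: 0.0002
```

Emit:
servo_tool(increments=[[[0,0,0.004],0,0],[[0,0,0],0,0]])

```text
t: 5.5
position: [0.4774, 0.0394, 0.0991]
tool_rot: [0.491, 0.871, -0.0, -0.0]
force: [-0.2, 0.4, -0.1]
finger_gap: 0.0007
```

Emit:
servo_tool(increments=[[[0,0,0.003],0,0],[[0,0,0],0,0]])

```text
t: 5.7
position: [0.4776, 0.0394, 0.0964]
tool_rot: [0.491, 0.871, -0.0, -0.0]
force: [-0.3, -0.2, -0.2]
finger_gap: 0.0005
```

```bash
cat > look.py <<'E'
from h import *; import sys
n=sys.argv[1]
a=imaging.grab_frame("scene")
cv2.imwrite(f"pics/s{n}.png",cv2.resize(a[170:270,230:350],None,fx=5,fy=5,interpolation=2))
s=monitor.get_state();print(s['t'],s['position'],s['force'],s['torque'])
E
python3 look.py 5
```

```text
5.75 [0.47767691 0.03940911 0.09653854] [-0.63572594 -0.1144326  -0.55144581] [-0.03706247  0.06638625  0.04358239]
```

View pics/s5.png

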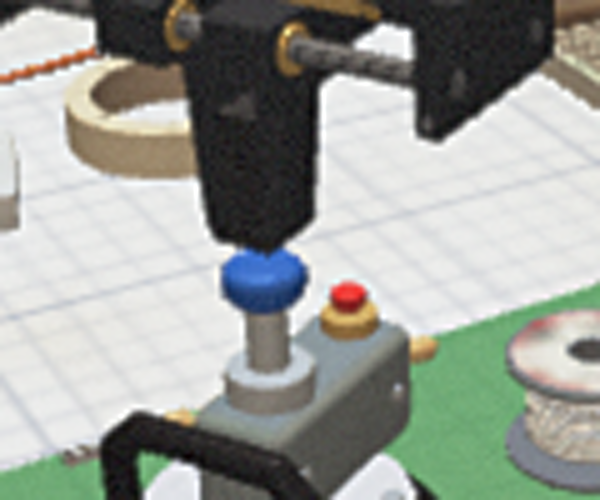

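Emit:
servo_tool(increments=[[[0,0,0.003],0,0],[[0,0,0],0,0]])

```text
t: 5.95
position: [0.4776, 0.0394, 0.0934]
tool_rot: [0.491, 0.871, -0.0, -0.0]
force: [0.1, 0.2, -0.0]
finger_gap: 0.0006
```

Emit:
servo_tool(increments=[[[0,0,0.003],0,0],[[0,0,0],0,0]])

```text
t: 6.15
position: [0.4775, 0.0394, 0.0903]
tool_rot: [0.491, 0.871, -0.0, -0.0]
force: [-0.3, 0.7, -0.0]
finger_gap: 0.0005
```

Emit:
servo_tool(increments=[[[0,0,0.003],0,0],[[0,0,0],0,0]])

```text
t: 6.35
position: [0.4779, 0.0394, 0.0876]
tool_rot: [0.491, 0.871, 0.0, 0.0]
force: [-0.4, -0.3, 0.1]
finger_gap: 0.0005
```

```bash
python3 look.py 6
```

```text
6.4 [0.4777876  0.03936769 0.08760113] [-0.09223654  0.61317629 -1.02728245] [-0.0314384  -0.0152081   0.01453509]
```

View pics/s6.png

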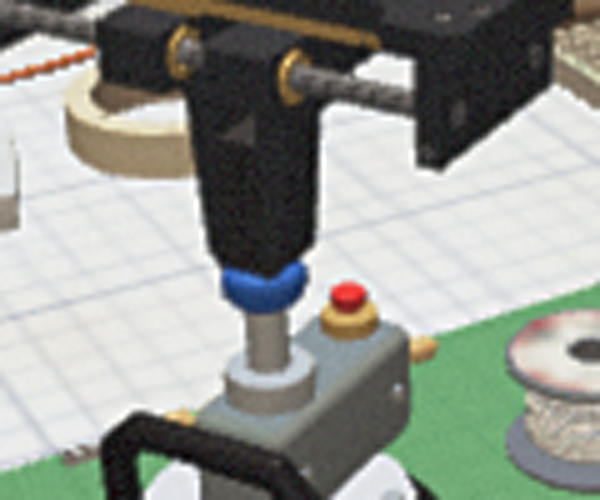

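Emit:
servo_tool(increments=[[[0,0,0.002],0,0],[[0,0,0],0,0]])

```text
t: 6.6
position: [0.4779, 0.0394, 0.0861]
tool_rot: [0.491, 0.871, -0.0, 0.0]
force: [-2.3, -1.0, 5.1]
finger_gap: 0.0006
```

Emit:
servo_tool(increments=[[[0,0,0.002],0,0],[[0,0,0],0,0]])

```text
t: 6.8
position: [0.4779, 0.0394, 0.0842]
tool_rot: [0.491, 0.871, 0.0, 0.0]
force: [-2.0, 0.1, 5.4]
finger_gap: 0.0007
```

Emit:
servo_tool(increments=[[[0,0,0.002],0,0],[[0,0,0],0,0]])

```text
t: 7.0
position: [0.4779, 0.0394, 0.0822]
tool_rot: [0.491, 0.871, 0.0, 0.0]
force: [-0.7, 0.4, 5.5]
finger_gap: 0.0006
```

```bash
python3 look.py 7
```

```text
7.05 [0.47793686 0.03939852 0.08223605] [-2.86593387 -0.25080736  4.56033773] [-0.11839917  0.33167359  0.00761157]
```

View pics/s7.png

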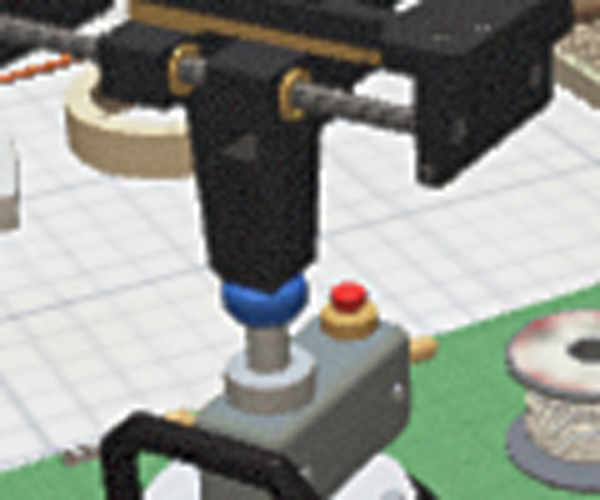

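Emit:
servo_tool(increments=[[[0,0,0.005],0,0],[[0,0,0.004],0,0],[[0,0,0],0,0],[[0,0,0],0,0]])

```text
t: 7.45
position: [0.4781, 0.0394, 0.0735]
tool_rot: [0.491, 0.871, 0.0, 0.0]
force: [-2.6, -0.5, 7.3]
finger_gap: 0.0004
```

```bash
python3 look.py 8
```

```text
7.5 [0.4780687  0.03939086 0.07357644] [-2.71957209 -0.04368058  6.87550309] [-0.06151931  0.45276362 -0.04299324]
```

View pics/s8.png

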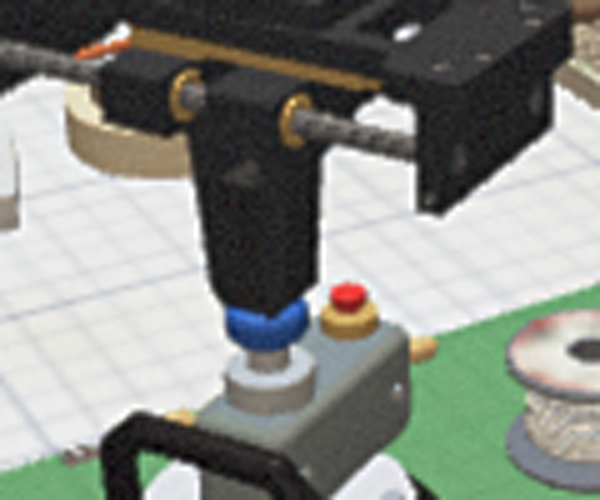

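Emit:
servo_tool(increments=[[[0,0,0.002],0,0],[[0,0,0],0,0],[[0,0,0],0,0]])

```text
t: 7.8
position: [0.4781, 0.0394, 0.0733]
tool_rot: [0.491, 0.871, -0.0, 0.0]
force: [-7.8, -1.0, 19.1]
finger_gap: 0.0004
```

Emit:
servo_tool(increments=[[[0,0,-0.006],0,0],[[0,0,-0.006],0,0],[[0,0,-0.006],0,0],[[0,0,-0.002],0,0],[[0,0,0],0,0],[[0,0,0],0,0]])

```text
t: 8.4
position: [0.4774, 0.0394, 0.0902]
tool_rot: [0.491, 0.871, -0.0, -0.0]
force: [0.8, 1.2, 0.7]
finger_gap: 0.0004
```

```bash
python3 look.py 9
```

```text
8.45 [0.47732638 0.03935982 0.09007117] [ 0.54570967 -0.01909714  0.32895729] [-0.0573932   0.04062419  0.03212879]
```

View pics/s9.png

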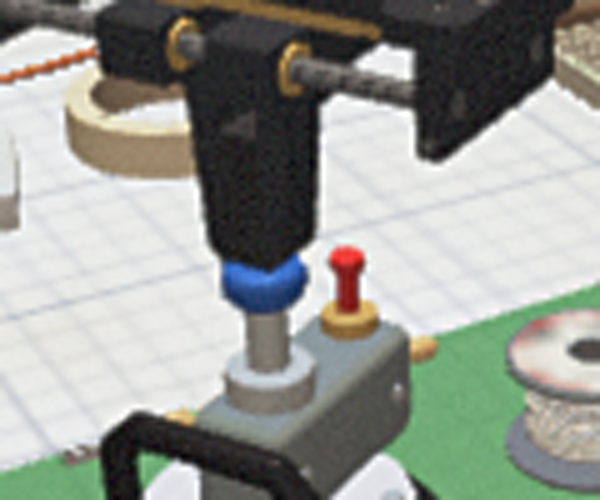

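Emit:
servo_tool(increments=[[[0,0,0.006],0,0],[[0,0,0.006],0,0],[[0,0,0.006],0,0],[[0,0,0],0,0],[[0,0,0],0,0],[[0,0,-0.006],0,0],[[0,0,-0.006],0,0],[[0,0,-0.006],0,0],[[0,0,0],0,0],[[0,0,0],0,0]])

```text
t: 9.45
position: [0.4773, 0.0394, 0.0902]
tool_rot: [0.491, 0.871, -0.0, -0.0]
force: [0.0, -0.2, 0.3]
finger_gap: 0.0006
```

```bash
python3 look.py 10
```

```text
9.5 [0.4771519  0.03935844 0.08999799] [ 0.32882413  0.72040985 -1.01176546] [-0.0400009  -0.0134979  -0.00553967]
```

View pics/s10.png

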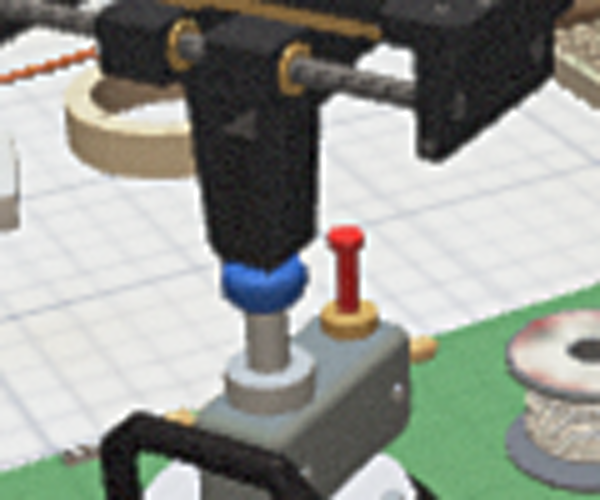

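Emit:
servo_tool(increments=[[[0,0,0.006],0,0],[[0,0,0.006],0,0],[[0,0,0.006],0,0],[[0,0,0],0,0],[[0,0,0],0,0],[[0,0,-0.006],0,0],[[0,0,-0.006],0,0],[[0,0,-0.006],0,0],[[0,0,0],0,0],[[0,0,0],0,0]])

```text
t: 10.5
position: [0.4773, 0.0394, 0.0901]
tool_rot: [0.491, 0.871, -0.0, -0.0]
force: [-0.6, -0.2, 0.1]
finger_gap: 0.0001
```

```bash
python3 look.py 11
```

```text
10.55 [0.47717892 0.03937111 0.09000138] [ 0.23873393 -0.20079368  0.05061476] [-0.0274757   0.1035724  -0.03565081]
```

View pics/s11.png

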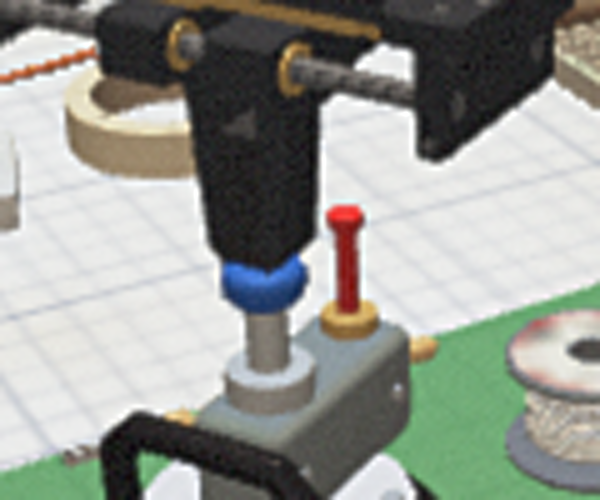

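Emit:
servo_tool(increments=[[[0,0,0.006],0,0],[[0,0,0.006],0,0],[[0,0,0.006],0,0],[[0,0,0],0,0],[[0,0,0],0,0],[[0,0,-0.006],0,0],[[0,0,-0.006],0,0],[[0,0,-0.006],0,0],[[0,0,0],0,0],[[0,0,0],0,0]])

```text
t: 11.55
position: [0.4773, 0.0394, 0.0901]
tool_rot: [0.491, 0.871, -0.0, -0.0]
force: [-0.2, -0.8, -0.3]
finger_gap: 0.0004
```

```bash
python3 look.py 12; python3 -c "
from h import *
b=imaging.grab_frame('top');cv2.imwrite('pics/t12.png',cv2.resize(b[190:310,210:400],None,fx=4,fy=4,interpolation=2))"
```

```text
11.6 [0.47717036 0.03936062 0.08997678] [-0.72642818  0.15956427 -0.0142293 ] [-0.05485661  0.01595627 -0.01107143]
```

View pics/s12.png

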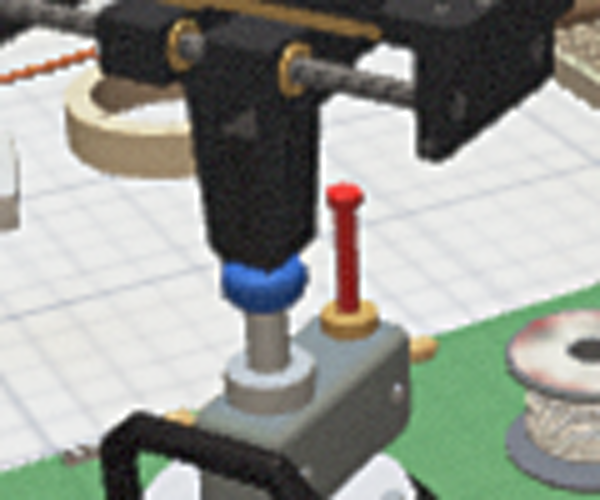

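View pics/t12.png

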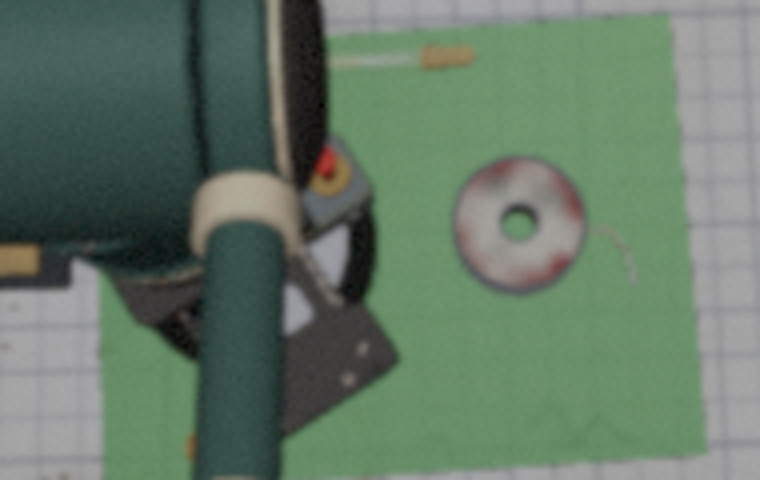

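Emit:
servo_tool(increments=[[[0,0,0.006],0,0],[[0,0,0.006],0,0],[[0,0,0.006],0,0],[[0,0,0],0,0],[[0,0,0],0,0],[[0,0,-0.006],0,0],[[0,0,-0.006],0,0],[[0,0,-0.006],0,0],[[0,0,0],0,0],[[0,0,0],0,0]])

```text
t: 12.65
position: [0.4774, 0.0394, 0.0902]
tool_rot: [0.491, 0.871, -0.0, -0.0]
force: [-0.4, 0.7, -0.3]
finger_gap: 0.0002
```

```bash
python3 look.py 13
```

```text
12.7 [0.47724664 0.03937224 0.09003533] [0.26527003 0.73867847 0.44682143] [-0.01171974  0.03738567 -0.00711707]
```

View pics/s13.png

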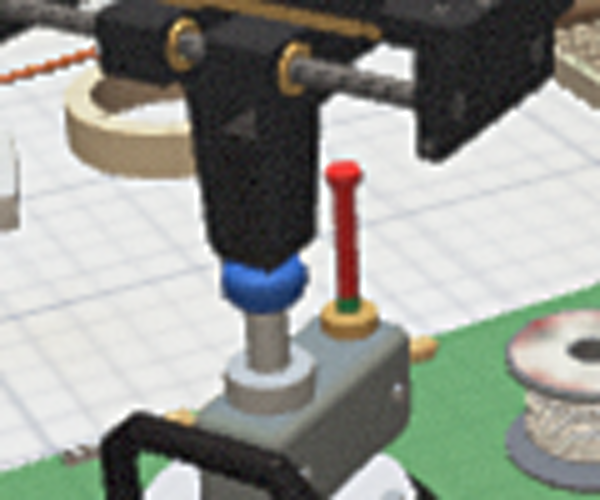

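Emit:
servo_tool(increments=[[[0,0,-0.01],0,0],[[0,0,-0.02],0,0],[[0,0,-0.03],0,0],[[0,0,-0.03],0,0],[[0,0,-0.03],0,0],[[0,0,-0.03],0,0],[[0,0,0],0,0],[[0,0,0],0,0],[[0,0,0],0,0]])

```text
t: 13.6
position: [0.4768, 0.0394, 0.2393]
tool_rot: [0.491, 0.871, -0.001, -0.001]
force: [0.5, -0.4, 0.4]
finger_gap: 0.0005
```

```bash
python3 look.py 14; python3 -c "
from h import *
p=proj('scene',[.502,-.002,.131]);q=proj('scene',[.4765,.0395,.118]);f=lambda p:((p-[230,170])*5).round();print(f(p),f(q))
print(np.round(proj('top',[.502,-.002,.131]),1),np.round(proj('top',[.502,-.002,.121]),1))
w=imaging.grab_frame('wrist');cv2.imwrite('pics/w14.png',w)"
```

```text
13.65 [0.47664164 0.03935529 0.23892495] [0.47419034 0.07558259 0.03662202] [ 0.00432412  0.02012316 -0.01336468]
[343. 160.] [263. 257.]
[289.9 229. ] [290.3 229.8]
```

View pics/s14.png

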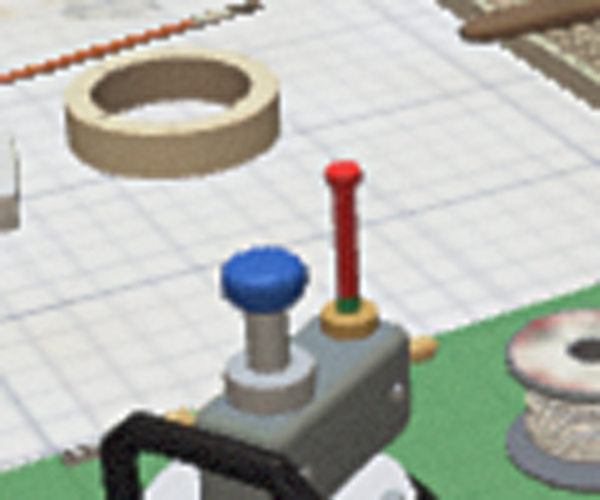

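View pics/w14.png

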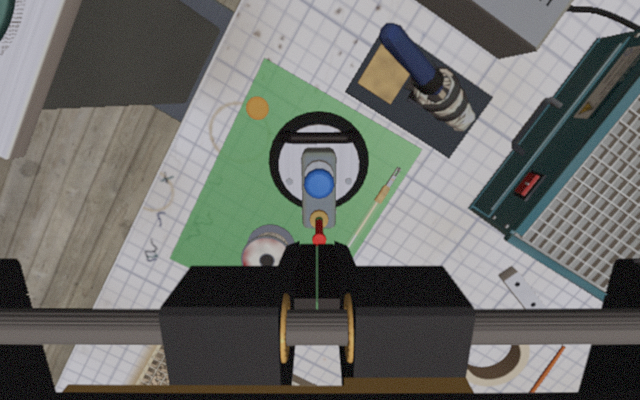

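```bash
python3 - <<'E'
from h import *
def red(im):
    hsv=cv2.cvtColor(im,cv2.COLOR_BGR2HSV); m=((hsv[...,0]<8)|(hsv[...,0]>173))&(hsv[...,1]>150)&(hsv[...,2]>70)
    y,x=np.nonzero(m[190:260,285:310]); return y.min()+190,y.max()+190,x.mean()+285,np.bincount(y)
a0=cv2.imread("pics/scene0.png");a1=imaging.grab_frame("scene")
print(red(a0));print(red(a1))
for z in(.077,.083,.125,.131):print(z,proj("scene",[.502,-.002,z]))
# subpixel shift of the cap by template matching
t=cv2.resize(a0[224:232,292:306],None,fx=8,fy=8,interpolation=3)
# lifter shift: base region excluding pin
g=lambda i:cv2.cvtColor(i,cv2.COLOR_BGR2GRAY).astype(np.float32)
for n,(r,c) in dict(lifter=((240,300),(250,322)),plunger=((218,240),(272,292)),spool=((228,270),(330,368)),nugget=((305,322),(290,314))).items():
    print(n,cv2.phaseCorrelate(g(a0)[r[0]:r[1],c[0]:c[1]],g(a1)[r[0]:r[1],c[0]:c[1]]))
E
```

```text
(np.int64(227), np.int64(231), np.float64(299.32142857142856), array([0, 0, 0, 0, 0, 0, 0, 0, 0, 0, 0, 0, 0, 0, 0, 0, 0, 0, 0, 0, 0, 0,
       0, 0, 0, 0, 0, 0, 0, 0, 0, 0, 0, 0, 0, 0, 0, 5, 6, 6, 6, 5]))
(np.int64(203), np.int64(229), np.float64(298.6292134831461), array([0, 0, 0, 0, 0, 0, 0, 0, 0, 0, 0, 0, 0, 5, 7, 6, 5, 4, 3, 3, 2, 3,
       2, 3, 3, 3, 3, 3, 3, 3, 3, 3, 3, 3, 3, 3, 3, 3, 3, 1]))
0.077 [299.83177222 230.75274523]
0.083 [299.70491819 227.64541634]
0.125 [298.79068557 205.30444895]
0.131 [298.65618452 202.02554993]
lifter ((-0.07401158346312542, -0.02937946722910567), 0.9980417688687643)
plunger ((-0.1437367609198983, 0.0903160249013144), 0.9898029963175455)
spool ((-0.007120946983476983, 0.42953505634824296), 0.9825022705396016)
nugget ((-0.2274325294660109, 0.07329082784463203), 1.0085674187651388)
```

Green shows, but my measured pin height (about 45–47 mm) is close to the limit. I'll do one more stroke, 1.5 mm further from the pin, to be sure.

Emit:
servo_tool(increments=[[[0.0015,0,0.03],0,0],[[0,0,0.03],0,0],[[0,0,0.03],0,0],[[0,0,0.03],0,0],[[0,0,0.02],0,0],[[0,0,0.01],0,0],[[0,0,0.004],0,0],[[0,0,0],0,0]])

```text
t: 14.55
position: [0.4764, 0.0406, 0.0867]
tool_rot: [0.491, 0.871, -0.001, -0.001]
force: [-3.4, 0.0, 4.7]
finger_gap: 0.0003
```

```bash
python3 look.py 15
```

```text
14.6 [0.47734646 0.040669   0.08746421] [-0.93123638 -0.30456428  1.04946658] [-0.07297193  0.12794256  0.01977452]
```

View pics/s15.png

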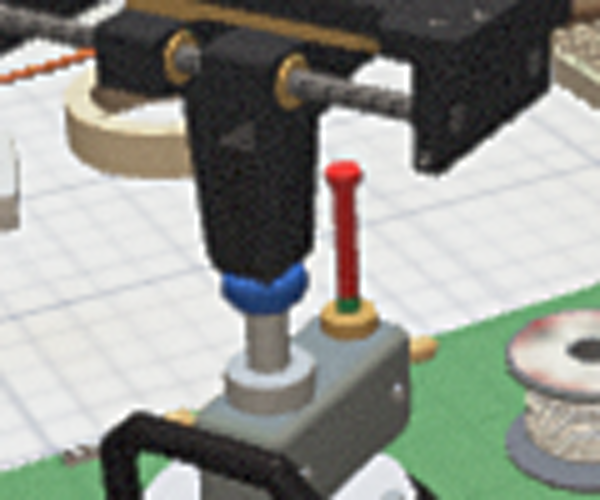

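Emit:
servo_tool(increments=[[[0,0,0.005],0,0],[[0,0,0.005],0,0],[[0,0,0.004],0,0],[[0,0,0],0,0],[[0,0,0],0,0],[[0,0,-0.006],0,0],[[0,0,-0.006],0,0],[[0,0,-0.006],0,0],[[0,0,0],0,0],[[0,0,-0.02],0,0],[[0,0,-0.03],0,0],[[0,0,-0.03],0,0],[[0,0,-0.03],0,0],[[0,0,-0.03],0,0],[[0,0,-0.02],0,0],[[0,0,0],0,0],[[0,0,0],0,0],[[0,0,0],0,0]])

```text
t: 16.4
position: [0.476, 0.0406, 0.2487]
tool_rot: [0.491, 0.871, -0.001, -0.001]
force: [-1.6, -0.2, -1.3]
finger_gap: 0.0005
```

```bash
python3 look.py 16; python3 -c "
from h import *
a0=cv2.imread('pics/scene0.png');a1=imaging.grab_frame('scene')
g=lambda i:cv2.cvtColor(i,cv2.COLOR_BGR2GRAY).astype(np.float32)
for n,(r,c) in dict(lifter=((240,300),(250,322)),plunger=((218,240),(272,292)),spool=((228,270),(330,368)),nugget=((305,322),(290,314)),pane=((230,330),(220,430))).items():
    print(n,cv2.phaseCorrelate(g(a0)[r[0]:r[1],c[0]:c[1]],g(a1)[r[0]:r[1],c[0]:c[1]]))
"
```

```text
16.45 [0.47589763 0.04061314 0.24857366] [-0.53669183  1.1355242   0.33228423] [-0.0194775   0.01863129 -0.02546947]
lifter ((-0.04005640447570613, 0.011432240108629088), 1.0136364765189312)
plunger ((-0.0880600897666266, 0.0968088557112683), 0.9907046606143316)
spool ((-0.022243581100156007, 0.4155481198262905), 0.9707301482889388)
nugget ((-0.24899113017682062, 0.02544975598780219), 0.971453994512558)
pane ((-0.03850107143078674, -0.07953368625980062), 0.8275414957823577)
```

View pics/s16.png

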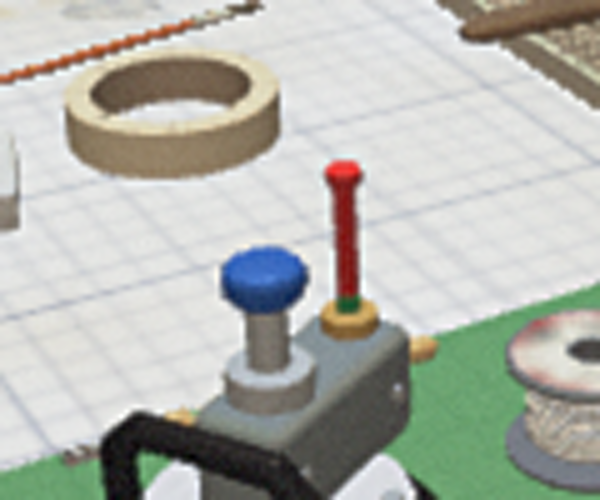

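The extra stroke didn't change the picture: the pin is at its limit with the green foot showing, the plunger is up, and nothing else has moved.

```bash
python3 -c "
from h import *
print(sign_off())"
```

```text
the job is handed in; nothing more can be done
None
```

I pumped the plunger with the shut fingertips for five full strokes, until the red pin stood out with its green foot showing. I then gave one extra stroke to confirm, raised the hand well clear and handed the job in at about 16.5 s. The sign-off gave no verdict.

**Last checks**
- **Pin:** the extra stroke did not raise it any further, so it appears fully out. My pixel measurement (about 45 mm of rise plus an unknown start) was too coarse to prove 45 mm on its own. I relied on the green foot and on the extra stroke changing nothing.
- **Plunger:** it is back at its starting place in the picture, within about 0.1 px.
- **Lifter, glass sheet, spool and nugget:** each shifted less than 0.5 px in the scene camera, about 1 mm or less. I did not measure the cutter, but what shows of it looks unmoved.
- **Hand:** it ended roughly 13 cm above the plunger, and the force reading was only noise.

**What disagreed**
- **Contact height:** the fingertips touched the plunger when the reported TCP height was about 0.087 m, not the expected 0.118 m. The camera also showed the tips roughly 20–30 mm above the reported TCP. I went by contact force and pictures instead.
- **Side force:** a reading of up to about 8 N came with the hardest press, at 19 N. The lifter did not visibly move.

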